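# Open the tape machine's access panel and stow it in the parts bin

### The job

Open up the grey tape machine for cleaning: turn both orange turn buttons aside until neither covers the white access panel, then lift the panel out by its black handle. Lower it into the open blue parts bin so that it lies flat on the bottom, handle up, and let go; then swing the bin's lid over until it is shut. Leave the turn buttons aside and do not disturb the other things on the table.

Things in the scene. Friction and masses are not known exactly. Their poses are not given: they have to be found in the camera images.
- machine: The grey tape machine, fixed to the table; it stands left or right. Origin on the table under the centre of the panel opening; its x points away from the robot to the white drum, y to its left, z up. Front deck 160 (x) by 290 (y) mm, flat top 70 mm above the table, with an opening 105 by 175 mm, 8 mm deep, that holds the panel flush with the deck. Behind the deck, from x = 100 to 210 mm, a white drum lies across, top 115 mm above the table.
- button_left_pivot (a point): Pivot of the left orange turn button, at the height of the top face of its bar (79.5 mm above the table); fixed on the machine at x = 0, y = +110 mm of machine. The bar is 16 mm wide, 8 mm thick, passes 1.5 mm above the panel and reaches 60 mm from the pivot (72 mm long in all).
- button_right_pivot (a point): The same for the right turn button, at x = 0, y = -110 mm of machine.
- button_left (a joint): Angle of the left turn button, positive counter-clockwise seen from above. 0: the bar points straight inwards over the panel (machine's -y); it turns either way to a stop at 1.75 and -1.75 and stays where it is left (friction 0.05 N m, about 1 N at the lug). The bar is clear of the panel opening beyond 1.33 either way.
- button_right (a joint): Angle of the right turn button, positive counter-clockwise seen from above. 0: the bar points straight inwards over the panel (machine's +y); otherwise as the left one.
- button_left_lug (a point): Upright orange lug on the left button's bar, to push against: 50 mm from the pivot, 10 mm wide across the bar, 16 mm along it, standing from the bar's top face to 101.5 mm above the table (22 mm high). This point is on its centre line, 91.5 mm above the table.
- button_right_lug (a point): The same lug on the right button.
- panel_handle (a point): The loose white access panel (100 by 170 by 8 mm, about 0.2 to 0.45 kg), long side along its y. Its black handle is an upright bar in the middle of the panel, 12 mm thick (panel's x), 70 mm long (y), standing 34 mm above the panel. This point is on the handle's centre line, 20 mm above the panel's top face and 28 mm above its underside; its axes are the panel's, aligned with machine while it sits in the machine. There is 2.5 mm of play on each side in the opening.
- bin_in (a point): Centre of the inner floor of the blue parts bin, 5 mm above the table; x points away from the robot to the lid's hinge, y left, z up. The bin is fixed, 160 (x) by 230 (y) mm inside, walls 5 mm, rim 65 mm above the table. The panel fits with its long side along the bin's y, either way round.
- bin_lid (a joint): Angle of the bin's grey lid (186 by 244 mm, 5 mm thick, 0.2 kg), hinged along the bin's far rim (x = 83 mm of bin_in, 65 mm above the table): 0 shut, 1.57 upright, 1.85 leaning back open on its stop, where it starts. Free hinge: pushed past upright towards the robot it falls shut by its own weight.
- lid_edge (a point): Middle of the lid's free edge (on its blue tab, 70 mm wide), 181 mm from the hinge; its top while open.
- stapler_mid (a point): Bystander: black stapler, 130 mm long, 38 mm high, in front of the machine. Point 20 mm above the table.
- label_roll_mid (a point): Bystander: white roll of labels, 72 mm across, 40 mm high, in front of the bin. Point at its centre.
- tape_roll_mid (a point): Bystander: brown roll of tape, 120 mm across, 60 mm high, towards the far edge. Point at its centre.
- parcel_mid (a point): Bystander: cardboard parcel 110 by 80 by 60 mm, on the left. Point at its centre.
- glue_mid (a point): Bystander: white bottle with a red cap, 56 mm across, 120 mm high, on the left. Point at its centre.
- cup_mid (a point): Bystander: blue mug, 80 mm across, 90 mm high, on the right. Point at its centre.
Not all that is in view belongs to the job. There is more than one size of the part that bears panel_handle; the job needs the largest.

How it is judged:
By the outcome, as a careful person would: the job done as asked, in the order asked, and still so for the second after the job is handed in, with the robot touching nothing.
It also fails if it takes over 72 s, if anything falls off the work surface, if the arm or the gripper's body presses on something with over 40 N, if the wrist force passes 120 N, or if a joint passes its speed limit or range.

### The arm

A 6-joint arm with a two-finger parallel gripper is mounted at the origin on the work surface. World frame = base frame: x ahead of the robot, y to its left, z up, the work surface at z = 0. Lengths are in m, angles in rad, forces in N, time in s.
With the tool pointing down it reaches from about 0.275 to 0.825 m from the base axis. Payload 4.9 kg.
Tool frame: the origin (TCP) lies midway between the tips of the shut fingers; the grasp point (between the pads) lies 19 mm behind it (bot.grip_depth is the distance from the TCP to the grasp point, in m); y points along the fingers, x is the direction in which the jaws open and shut, and the axes are right-handed (so a half turn about y gives the same grasp; the last joint's range is limited). The gripper opens to 85 mm and grips with 20 to 120 N. Pads are 22 mm wide; open, the fingers measure 114 mm over their backs; the gripper's body (76 mm by 85 mm) begins 54 mm behind the grasp point. The pads swing forward as they close: fully open they stand 13 mm farther back than shut.
Start: joints at [-1.434, 0.326, -0.193, 1.052, 0, 1.437], TCP at [0.147, -0.53, 0.211] pointing down, gripper open.
Joint ranges: [-2.65, 2.65], [-0.97, 1.79], [-1.3, 1.35], [-1.93, 2.1], [-1.47, 1.37], [-3.14, 3.14]. Speed limits (rad/s): [2.57, 2.57, 3.14, 3.14, 3.14, 3.14].

### API

Orientations are given as a unit quaternion [w, x, y, z].
In Python, from cell import bot gives the robot as it stands. Calls block until the motion is done:
- bot.move_pose(position, orientation): joint-space move of the TCP to a pose.
- bot.move_linear(position, speed=0.15, rotation=None, until_force=None): straight line of the TCP; rotation=None keeps the orientation; speed is the mean speed in m/s. With until_force (N) it stops when the force on the tool has changed by that much, and returns True; else False.
- bot.goto_joints(angles): joint-space move.
- bot.set_gripper(opening, grasp_force=None): opening from 0.0 (shut) to 1.0 (fully open); grasp_force is the grip in N (None keeps the last); returns when the fingers have stopped.
- bot.wait(seconds).
- bot.solve_ik(position, orientation): joint angles nearest the present ones, or None.
- bot.camera(name): name is "scene" or "top"; returns the picture (480x640x3 uint8, red, green, blue); there is no depth.
- bot.calibration(name): a dict with "mtx" (3x3 intrinsics, pixels), "extrinsics" (4x4, takes a point from world to camera coordinates). Camera axes: x right, y down, z forward; pixel columns grow to the right and rows downward; lengths in m; the calibration is good to about 2 mm. A picture is of the moment at which its call begins. calibration takes no time and is no camera call.
A pose or a line that the arm cannot do raises bot.PlanningError and nothing moves.
- bot.close_job(): hands the job in, once; it reports no verdict.
Trained networks look in the newest picture that a camera, given by its name, has taken for a name from the list of things; names that differ only in an ending like _2 or _b are one class to them, and where a whole thing is asked for, a point or a joint stands for the part that bears it (a point fixed in the world has none). Each returns a list of dicts, best first, with "confidence" (0 to 1); they miss things now and then, are a little off and sometimes report something else, mostly with a low value. They report only what shows in the picture. A call takes as long as a camera call. They do not tell look-alikes from the thing itself.
- bot.search_frame(camera, thing): "bbox" ([left, top, width, height] in pixels, round what is visible of it).
Readings, each from a call of its own:
- bot.read_clock(): time.
- bot.read_joint_positions(): joint angles.
- bot.read_joint_vel(): joint speeds.
- bot.read_joint_efforts(): joint torques, N m.
- bot.read_position(): TCP position.
- bot.read_tool_rot(): TCP orientation.
- bot.read_ft_force(): force on the tool from outside, world axes, zero at the start.
- bot.read_moment(): the same for the moment, N m.
- bot.read_gripper_width(): opening from 0.0 (shut) to 1.0 (fully open).
Only numpy, scipy, OpenCV 4.12 (cv2) and the standard library are available. Lean on these libraries where they do the work, as an engineer would, in place of code of your own. Each camera call takes 0.05 s, during which the arm holds its last target.

## Working session

There is one attempt and no reset: what is moved stays moved. The work goes in short steps, each a Python script; the robot and the scene stay as the last script left them, time stands still between calls to the robot, and variables do not carry over. Pictures are saved under pics/ and viewed, and the job is handed in when it is done.

```bash
mkdir -p pics; ls; python3 - <<'E'
from cell import bot
import cv2
for n in ("scene","top"):
    im=bot.camera(n); cv2.imwrite(f"pics/{n}0.png",im[:,:,::-1])
    c=bot.calibration(n); print(n,c["mtx"].tolist(),c["extrinsics"].round(4).tolist())
    for t in ["machine","panel_handle","button_left","button_left_lug","bin_in","bin_lid","lid_edge","stapler_mid","label_roll_mid"]:
        r=bot.search_frame(n,t)
        print(t,[( [round(v) for v in d["bbox"]],round(d["confidence"],2)) for d in r])
print(bot.read_clock())
E
```

```text
pics
scene [[614.3926152620518, 0.0, 318.2961321885191], [0.0, 614.3926152620518, 237.70823478746036], [0.0, 0.0, 1.0]] [[0.1319, 0.9913, 0.0027, -0.0701], [0.6213, -0.0805, -0.7794, -0.2536], [-0.7724, 0.1045, -0.6265, 2.0752], [0.0, 0.0, 0.0, 1.0]]
machine [([336, 200, 144, 103], 0.79)]
panel_handle [([393, 178, 38, 23], 0.9), ([226, 292, 35, 41], 0.61), ([358, 211, 70, 32], 0.59), ([350, 224, 32, 9], 0.19)]
button_left [([411, 205, 25, 15], 0.55)]
button_left_lug [([410, 208, 26, 12], 0.51)]
bin_in [([173, 213, 107, 67], 0.58)]
bin_lid [([173, 214, 108, 51], 0.59)]
lid_edge [([178, 214, 105, 47], 0.75), ([338, 199, 141, 107], 0.6)]
stapler_mid []
label_roll_mid [([232, 207, 24, 13], 0.64)]
top [[521.7498087217139, 0.0, 303.87408608093114], [0.0, 521.7498087217139, 239.6392520315046], [0.0, 0.0, 1.0]] [[-0.0243, -0.9996, -0.0121, 0.0037], [-0.9986, 0.0249, -0.046, 0.4785], [0.0463, 0.011, -0.9989, 1.5774], [0.0, 0.0, 0.0, 1.0]]
machine [([168, 167, 117, 117], 0.81)]
panel_handle [([354, 155, 31, 39], 0.84), ([198, 225, 62, 42], 0.73), ([172, 310, 38, 43], 0.61)]
button_left [([187, 252, 23, 6], 0.43), ([359, 278, 23, 27], 0.2)]
button_left_lug [([187, 248, 22, 10], 0.68), ([198, 226, 59, 45], 0.68), ([240, 231, 25, 9], 0.41)]
bin_in [([331, 192, 99, 84], 0.8), ([168, 168, 115, 114], 0.33)]
bin_lid [([336, 189, 97, 30], 0.85), ([210, 279, 42, 19], 0.67)]
lid_edge [([335, 192, 94, 25], 0.56)]
stapler_mid [([208, 279, 43, 18], 0.7)]
label_roll_mid [([359, 279, 18, 27], 0.77)]
1.0
```

```bash
python3 - <<'E'
import cv2
a=cv2.imread("pics/top0.png"); cv2.imwrite("pics/top0z.png",cv2.resize(a[130:370,140:450],(775,600),interpolation=cv2.INTER_CUBIC))
E
```

```text
(no output)
```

View pics/top0z.png

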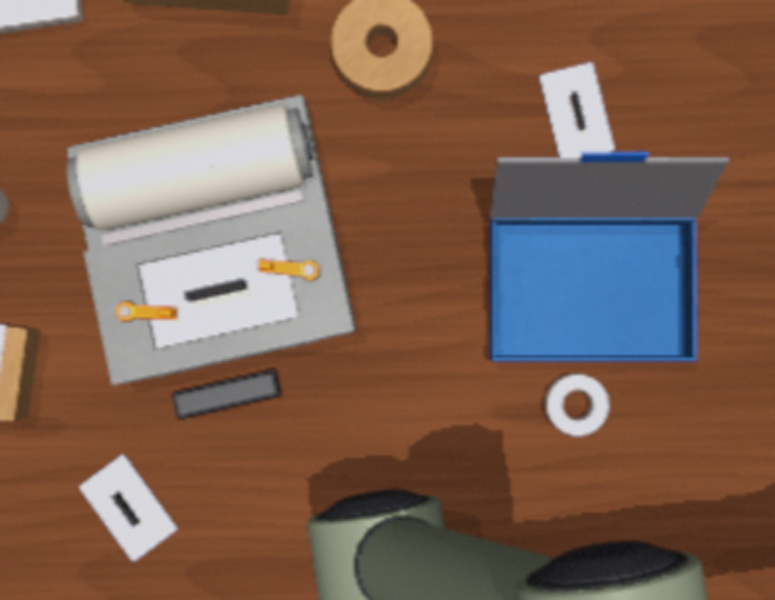

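View pics/scene0.png

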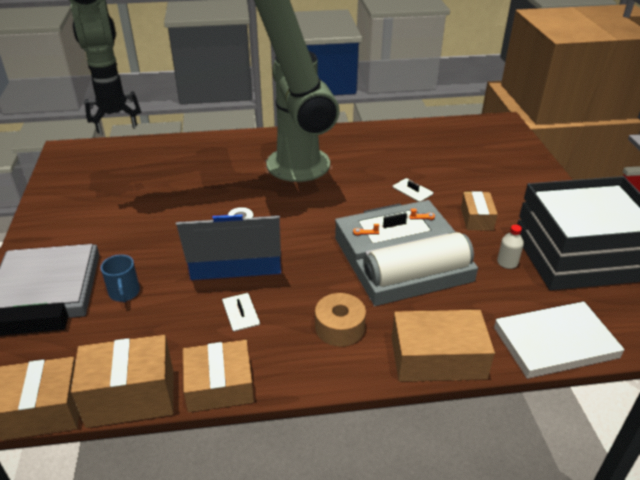

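The top view (zoomed) shows the machine at left with its panel centred near (218,291) and the orange buttons pivoting at (124,311) and (312,270). The blue bin is at (491–697, 220–360) with its lid leaning back. The two smaller panels on the table are decoys. Next I'll measure the geometry.

```bash
cat > h.py <<'E'
import numpy as np, cv2
from cell import bot
def p2w(cam,uv,z):
    c=bot.calibration(cam); K=np.array(c["mtx"]);E=np.array(c["extrinsics"]);R=E[:3,:3];t=E[:3,3]
    o=-R.T@t; uv=np.atleast_2d(np.asarray(uv,float))
    d=(R.T@np.linalg.inv(K)@np.c_[uv,np.ones(len(uv))].T).T
    return o+d*((z-o[2])/d[:,2])[:,None]
def w2p(cam,P):
    c=bot.calibration(cam); K=np.array(c["mtx"]);E=np.array(c["extrinsics"])
    q=(E[:3,:3]@np.atleast_2d(P).T).T+E[:3,3]; q=q@K.T; return q[:,:2]/q[:,2:]
def blobs(mask,roi,minA=20):
    x0,y0,x1,y1=roi; m=np.zeros_like(mask); m[y0:y1,x0:x1]=mask[y0:y1,x0:x1]
    n,l,s,c=cv2.connectedComponentsWithStats(m.astype(np.uint8)); 
    return [(l==i) for i in range(1,n) if s[i,4]>=minA]
def rect(ptsw):
    r=cv2.minAreaRect((ptsw[:,:2]*1000).astype(np.float32)); return r
E
python3 - <<'E'
from h import *
im=cv2.imread("pics/top0.png"); hsv=cv2.cvtColor(im,cv2.COLOR_BGR2HSV); H,S,V=[hsv[:,:,i].astype(int) for i in range(3)]
roi=(160,215,290,290)
# deck/panel colours
for p in [(210,260),(240,230),(190,270),(400,260),(400,205)]: print(p,hsv[p[1],p[0]])
org=(S>150)&(H>8)&(H<25)&(V>180)
for m in blobs(org,roi,15):
    v,u=np.nonzero(m); w=p2w("top",np.c_[u,v],.0795); print("orange",len(u),u.mean(),v.mean(),rect(w))
pan=(S<30)&(V>200)
bl=blobs(pan,(190,222,264,275),30)
a=np.argwhere(np.any(bl,axis=0))[:,::-1]
print("panel",len(a),a.min(0),a.max(0),rect(p2w("top",a,.07)))
blk=blobs((V<90)&(S<80),(205,235,250,260),15)
for m in blk:
    v,u=np.nonzero(m); print("handle",len(u),rect(p2w("top",np.c_[u,v],.104)))
b=blobs((H>95)&(H<120)&(S>120),(325,205,440,285),500)
for m in b:
    v,u=np.nonzero(m); print("bin",len(u),u.min(),u.max(),v.min(),v.max(),rect(p2w("top",np.c_[u,v],.065)))
vis=im.copy(); 
cv2.imwrite("pics/mz.png",cv2.resize(im[215:290,175:275],(800,600),interpolation=cv2.INTER_CUBIC))
cv2.imwrite("pics/bz.png",cv2.resize(im[185:285,325:435],(660,600),interpolation=cv2.INTER_CUBIC))
E
```

```text
(210, 260) [120   8 224]
(240, 230) [120   7 223]
(190, 270) [ 45   3 167]
(400, 260) [105 167 189]
(400, 205) [135   6  85]
orange 72 252.41666666666666 236.68055555555554 ((488.1251220703125, 140.6356658935547), (51.62599182128906, 13.694068908691406), 80.98351287841797)
orange 77 198.5974025974026 254.32467532467533 ((441.0325622558594, 300.879150390625), (58.440345764160156, 17.499826431274414), 88.59600830078125)
panel 1619 [196 224] [258 268] ((463.2135009765625, 217.42092895507812), (98.37401580810547, 166.86126708984375), 11.305822372436523)
handle 74 ((462.1106872558594, 214.9284210205078), (9.03841781616211, 65.33589172363281), 10.677807807922363)
bin 4648 336 417 217 273 ((454.99932861328125, -221.5264434814453), (238.17564392089844, 164.58612060546875), 88.54267883300781)
```

View pics/mz.png

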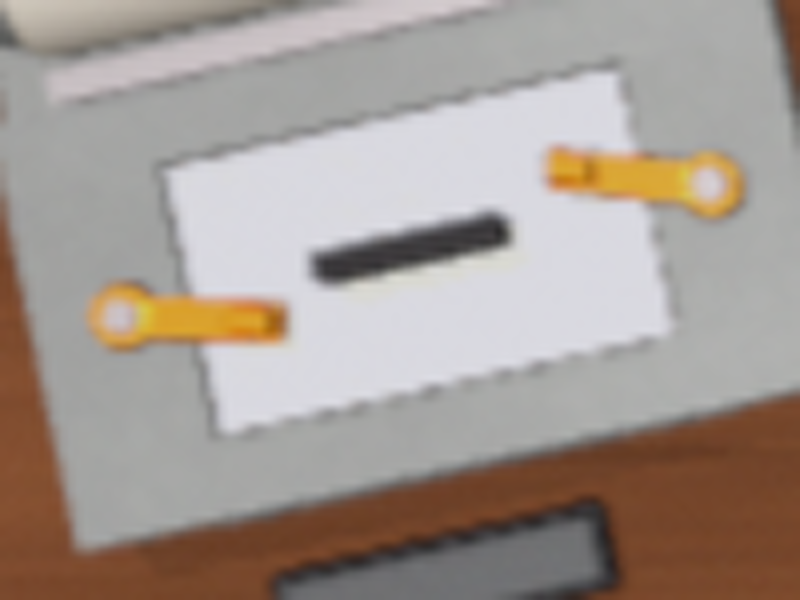

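View pics/bz.png

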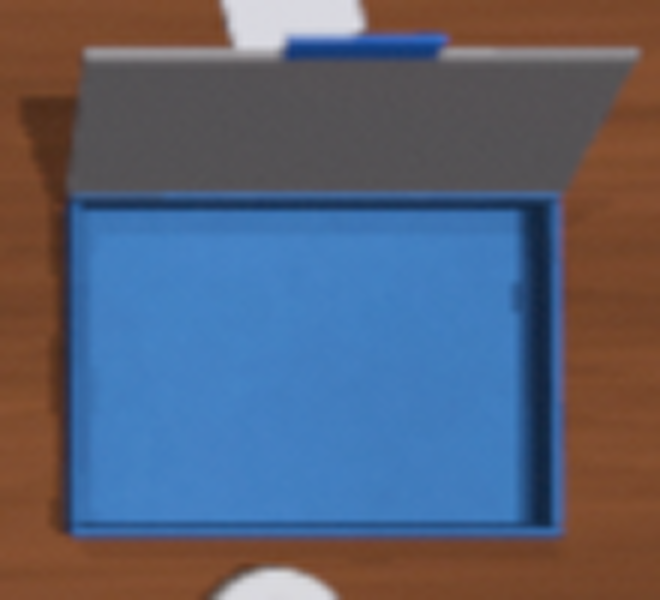

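```bash
python3 - <<'E'
from h import *
f=lambda uv,s,o:(np.array(uv)+.5)/s-.5+np.array(o)
pv=p2w("top",f([(119,316),(709,184)],8,(175,215)),.0795); print("pivots",pv, "mid",pv.mean(0),"d",np.linalg.norm(pv[0]-pv[1]))
d=pv[0]-pv[1]; print("yaw",np.degrees(np.arctan2(-d[0],d[1])))
pc=p2w("top",f([(163,168),(618,66),(673,328),(218,436)],8,(175,215)),.07);print("panel corners",pc[:,:2],pc.mean(0))
for i,j in((3,0),(2,1)): e=pc[j]-pc[i];print(np.degrees(np.arctan2(e[1],e[0])),np.linalg.norm(e))
tips=p2w("top",f([(287,321),(546,168)],8,(175,215)),.0795);print("tips",tips,tips-pv)
lug=p2w("top",f([(279,321),(557,167)],8,(175,215)),.1015);print("lugtops",lug)
bc=p2w("top",f([(69,194),(563,194),(563,537),(70,537)],6,(325,185)),.065);print("bin",bc[:,:2],bc.mean(0))
for i,j in((3,0),(2,1),(0,1),(3,2)): e=bc[j]-bc[i];print(np.degrees(np.arctan2(e[1],e[0])),np.linalg.norm(e))
lr=p2w("top",f([(85,53),(637,55),(366,45)],6,(325,185)),.065+.181*np.sin(1.85));print("lid edge",lr)
print(bot.read_tool_rot(),bot.read_gripper_width())
E
```

```text
pivots [[0.44146302 0.32598032 0.0795    ]
 [0.48427297 0.10968382 0.0795    ]] mid [0.462868   0.21783207 0.0795    ] d 0.22049233325676207
yaw 11.195435514823071
panel corners [[0.49566709 0.3111974 ]
 [0.5290042  0.14308729]
 [0.4322985  0.12482182]
 [0.39684908 0.29244904]] [0.46345472 0.21788889 0.07      ]
10.74282443519846 0.1005808146907106
10.695847400382643 0.09841555537247113
tips [[0.43813292 0.26462898 0.0795    ]
 [0.49160085 0.16906588 0.0795    ]] [[-0.0033301  -0.06135134  0.        ]
 [ 0.00732788  0.05938206  0.        ]]
lugtops [[0.43772204 0.26330326 0.1015    ]
 [0.49060542 0.16227993 0.1015    ]]
bin [[ 0.54052734 -0.10509322]
 [ 0.53437699 -0.34682861]
 [ 0.36678639 -0.34105782]
 [ 0.37257363 -0.10101451]] [ 0.45356609 -0.22349854  0.065     ]
-1.391141214090779 0.16800322420758457
-1.9721356210081333 0.16768992498415247
-91.45743305841621 0.2418136167696638
-91.38108587090372 0.24011306741978392
lid edge [[ 0.58658737 -0.10470607  0.23899081]
 [ 0.57947826 -0.34453869  0.23899081]
 [ 0.58691038 -0.22704985  0.23899081]]
[-0.56292157  0.56292216 -0.42791277  0.42793529] 1.0026543194317565
```

```bash
cat >> h.py <<'E'
from scipy.spatial.transform import Rotation as Ro
MC=np.array([.4632,.2179]); MY=np.radians(11.0)
BC=np.array([.4536,-.2232]); BY=np.radians(-1.5)
def u(a): return np.array([np.cos(a),np.sin(a)])
def quat(a):   # tool x along world angle a, tool y down
    x=np.r_[u(a),0]; y=np.array([0,0,-1.]); z=np.cross(x,y)
    q=Ro.from_matrix(np.c_[x,y,z]).as_quat(); return [q[3],q[0],q[1],q[2]]
def mpt(x,y): return MC+x*u(MY)+y*u(MY+np.pi/2)
def bpt(x,y): return BC+x*u(BY)+y*u(BY+np.pi/2)
E
python3 - <<'E'
from h import *
M=Ro.from_quat(np.roll(bot.read_tool_rot(),-1)).as_matrix();print(M.round(2))
for nm,y,th0 in(("L",.11,-.24),("R",-.11,-.32)):
  base=MY+(-np.pi/2 if y>0 else np.pi/2)
  for fl in(0,np.pi):
    for th in(th0,-1.6):
      a=base+th; p=mpt(0,y)+.044*u(a)-.016*u(a-np.pi/2)
      s=bot.solve_ik(np.r_[p,.086],quat(a+fl)); print(nm,fl,th,p.round(3),None if s is None else np.round(s,2))
for a,p,z in((MY,MC,.077),(MY+np.pi,MC,.077),(BY,BC,.02),(BY+np.pi,BC,.02),(BY+np.pi/2,bpt(.19,0),.21),(BY-np.pi/2,bpt(.19,0),.21)):
  s=bot.solve_ik(np.r_[p,z],quat(a));print(a,None if s is None else np.round(s,2))
E
```

```text
[[ 0.27  0.    0.96]
 [-0.96 -0.    0.27]
 [ 0.   -1.    0.  ]]
L 0 -0.24 [0.456 0.281] [ 0.41  0.42 -0.4   0.75  0.   -2.68]
L 0 -1.6 [0.401 0.303] [ 0.5   0.37 -0.49  0.72  0.   -1.23]
L 3.141592653589793 -0.24 [0.456 0.281] [ 0.41  0.42 -0.4   0.75  0.    0.46]
L 3.141592653589793 -1.6 [0.401 0.303] [ 0.5   0.37 -0.49  0.72  0.    1.91]
R 0 -0.32 [0.474 0.156] [ 0.17  0.36 -0.5   0.71  0.    0.3 ]
R 0 -1.6 [0.525 0.133] [ 0.11  0.43 -0.39  0.75  0.    1.52]
R 3.141592653589793 -0.32 [0.474 0.156] [ 0.17  0.36 -0.5   0.71  0.   -2.84]
R 3.141592653589793 -1.6 [0.525 0.133] [ 0.11  0.43 -0.39  0.75  0.   -1.62]
0.19198621771937624 [ 0.3   0.39 -0.48  0.7   0.    1.67]
3.3335788713091694 [ 0.3   0.39 -0.48  0.7   0.   -1.47]
-0.026179938779914945 [-0.6   0.46 -0.55  0.56  0.    0.99]
3.115412714809878 [-0.6   0.46 -0.55  0.56  0.   -2.15]
1.5446163880149817 [-0.45  0.58  0.21  1.2   0.   -0.42]
-1.5969762655748114 [-0.45  0.58  0.21  1.2   0.    2.72]
```

```bash
cat > push.py <<'E'
from h import *
bot.set_gripper(0.0)
bot.move_linear([.147,-.53,.33],speed=.3)
f0=None
for nm,y,th0,fl in(("R",-.11,-.32,0),("L",.11,-.24,np.pi)):
  base=MY+(-np.pi/2 if y>0 else np.pi/2); pv=mpt(0,y)
  def P(th,s,z): 
    a=base+th; return np.r_[pv+.044*u(a)-s*u(a-np.pi/2),z],quat(a+fl)
  p,q=P(th0,.024,.16 if nm=="L" else .30); bot.move_pose(p,q)
  p,q=P(th0,.024,.087); hit=bot.move_linear(p,speed=.12,until_force=8)
  print(nm,"descend hit",hit,bot.read_position(),bot.read_clock())
  if hit: raise SystemExit
  for th in np.linspace(th0,-1.6,8):
    p,q=P(th,.016,.087); hit=bot.move_linear(p,speed=.12,rotation=q,until_force=25)
    print(round(th,2),hit,np.round(bot.read_ft_force(),1))
    if hit: break
  p,q=P(th,.024,.087); bot.move_linear(p,speed=.1)
  p[2]=.16; bot.move_linear(p,speed=.2)
p=np.r_[mpt(0,.1),.30]; 
im=bot.camera("top");cv2.imwrite("pics/top1.png",im[:,:,::-1]); 
cv2.imwrite("pics/top1z.png",cv2.resize(im[130:300,140:290,::-1],(529,600),interpolation=cv2.INTER_CUBIC))
im=bot.camera("scene");cv2.imwrite("pics/scene1z.png",cv2.resize(im[150:310,310:500,::-1],(712,600),interpolation=cv2.INTER_CUBIC))
print(bot.read_clock())
E
python3 push.py
```

```text
R descend hit False [0.46648929 0.15671483 0.08755853] 6.9167
-0.32 False [ 0.4  0.1 -0.7]
-0.5 False [0.1 0.8 0.2]
-0.69 False [-0.3 -0.2  0.4]
-0.87 False [ 0.9 -0.5 -0.2]
-1.05 False [-0.4 -1.3 -0.1]
-1.23 False [ 1.   0.4 -0.5]
-1.42 False [-0.7 -0.  -0. ]
-1.6 False [-0.2 -1.   0.2]
L descend hit False [0.46465144 0.28078835 0.08748246] 12.0333
-0.24 False [ 0.3 -1.2  0.1]
-0.43 False [0.5 0.6 0.1]
-0.63 False [0.6 1.  0. ]
-0.82 False [ 0.2 -0.5 -0.1]
-1.02 False [ 0.1  0.6 -0.1]
-1.21 False [ 0.6 -0.3 -0.8]
-1.41 False [-0.8 -0.7  0.2]
-1.6 False [0.  0.6 0.4]
15.5417
```

View pics/top1z.png

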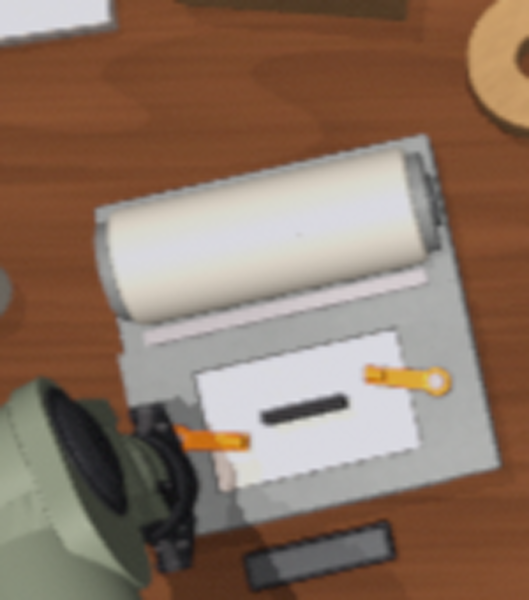

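View pics/scene1z.png

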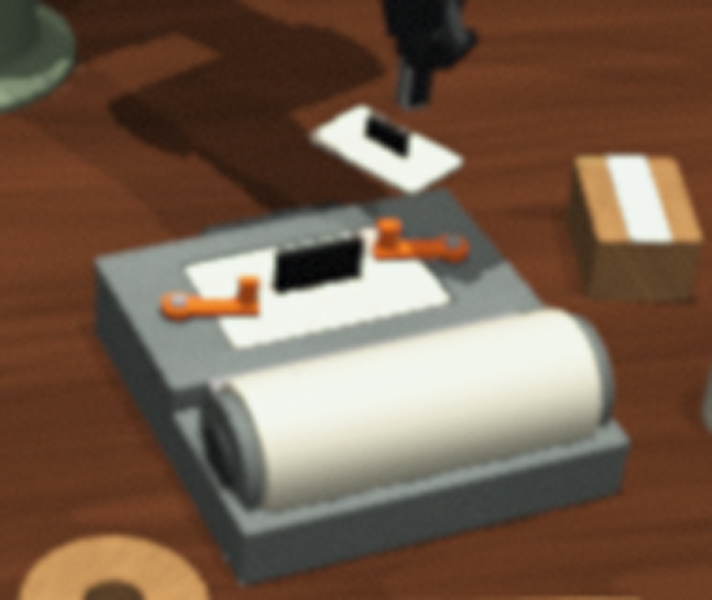

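Neither bar moved: the left tip is still at about (248,440) and the right at about (372,375) in the zoom. The finger missed the lugs without any contact, so I'll find out why before pushing again.

```bash
python3 - <<'E'
from h import *
p=bot.read_position();print(p,bot.read_gripper_width(),bot.read_joint_positions())
M=Ro.from_quat(np.roll(bot.read_tool_rot(),-1)).as_matrix();print(M.round(2))
print("TCP px",w2p("scene",p))
# check model consistency
for nm,y in(("L",.11),("R",-.11)):
    P=np.r_[mpt(0,y),.0795]; print(nm,P,"top",w2p("top",P),"scene",w2p("scene",P))
im=bot.camera("scene")[:,:,::-1].copy()
pts=w2p("scene",np.array([p,p+[0,0,.05]]))
x0,y0=int(pts[0,0])-50,int(pts[0,1])-60
c=cv2.resize(im[y0:y0+100,x0:x0+100],(600,600),interpolation=cv2.INTER_CUBIC)
for q in pts: cv2.circle(c,tuple(int(v) for v in (q-[x0,y0])*6+3),4,(0,255,0),-1)
for y in(.11,-.11):
    q=w2p("scene",np.r_[mpt(0,y),.0795])[0]; cv2.circle(c,tuple(int(v) for v in (q-[x0,y0])*6+3),4,(255,0,255),-1)
cv2.imwrite("pics/tcp.png",c)
E
```

```text
[0.40180137 0.29456463 0.15876603] -0.0020272516592783553 [ 4.84325817e-01  2.76655326e-01 -4.04197139e-01  8.92069027e-01
  9.27241605e-06  1.89212105e+00]
[[ 0.99 -0.   -0.16]
 [ 0.16 -0.    0.99]
 [-0.   -1.   -0.  ]]
TCP px [[418.02382415 182.85343132]]
L [0.44221101 0.32587899 0.0795    ] top [[189.46849959 253.80526686]] scene [[429.69280357 213.71971937]]
R [0.48418899 0.10992101 0.0795    ] top [[263.10686714 237.59327851]] scene [[356.32976636 228.98680737]]
```

View pics/tcp.png

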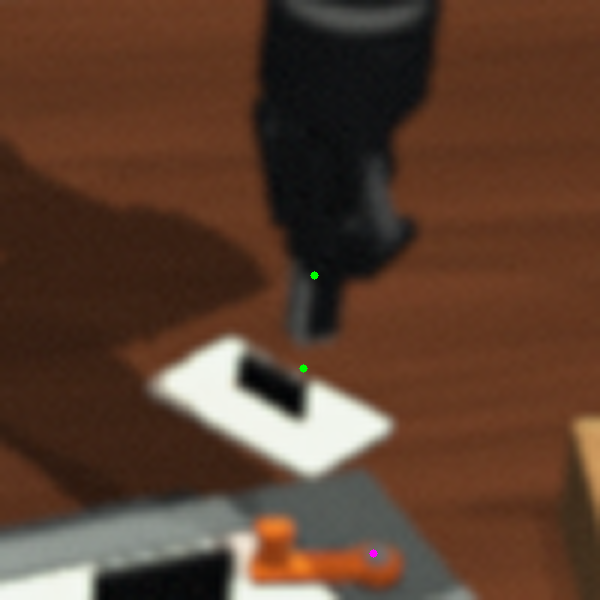

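The visible fingertip sits about 5 px (roughly 15 mm) above the projected TCP, so the fingers probably passed over the lugs. I'll touch the deck lightly to measure the offset.

```bash
python3 - <<'E'
from h import *
xy=mpt(-.066,.085)
bot.move_linear(np.r_[xy,.12],speed=.2)
bot.move_linear(np.r_[xy,.092],speed=.1,until_force=6)
h=bot.move_linear(np.r_[xy,.060],speed=.03,until_force=5)
p=bot.read_position();print(h,p,bot.read_ft_force(),bot.read_clock())
im=bot.camera("scene")[:,:,::-1].copy()
q=w2p("scene",np.r_[p[:2],.07])[0]; x0,y0=int(q[0])-40,int(q[1])-50
c=cv2.resize(im[y0:y0+75,x0:x0+75],(600,600),interpolation=cv2.INTER_CUBIC)
cv2.circle(c,tuple(int(v) for v in (q-[x0,y0])*8+4),4,(0,255,0),-1); print(x0,y0,q)
cv2.imwrite("pics/touch.png",c)
E
```

```text
False [0.38237134 0.28882776 0.06017767] [ 0.4217351  -0.40571823  0.40421338] 17.6167
371 155 [411.11670567 205.05580053]
```

View pics/touch.png

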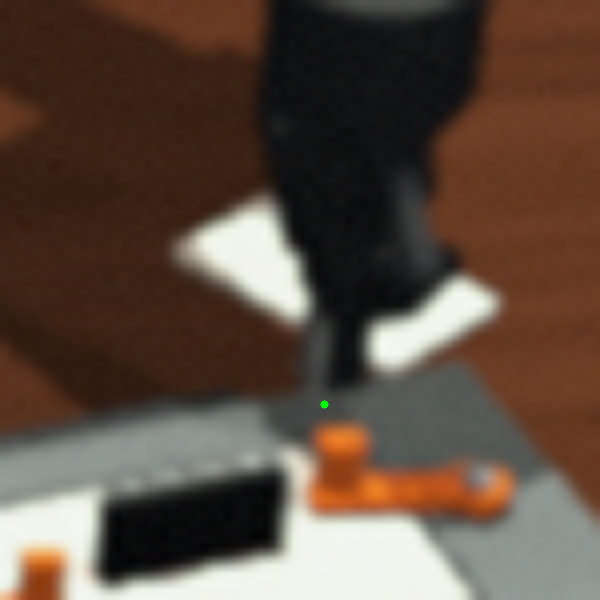

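```bash
python3 - <<'E'
from h import *
p=bot.read_position(); 
h=bot.move_linear([p[0],p[1],.035],speed=.02,until_force=4)
p=bot.read_position();print(h,p,bot.read_ft_force(),bot.read_clock())
im=bot.camera("scene")[:,:,::-1].copy()
q=w2p("scene",np.r_[p[:2],.07])[0]; x0,y0=int(q[0])-40,int(q[1])-50
c=cv2.resize(im[y0:y0+75,x0:x0+75],(600,600),interpolation=cv2.INTER_CUBIC)
cv2.circle(c,tuple(int(v) for v in (q-[x0,y0])*8+4),4,(0,255,0),-1); print(x0,y0,q)
cv2.imwrite("pics/touch2.png",c)
E
```

```text
True [0.38225134 0.2887793  0.04955633] [-1.22391576 -0.92238681  4.80532448] 18.3333
371 155 [411.08988786 205.03284388]
```

View pics/touch2.png

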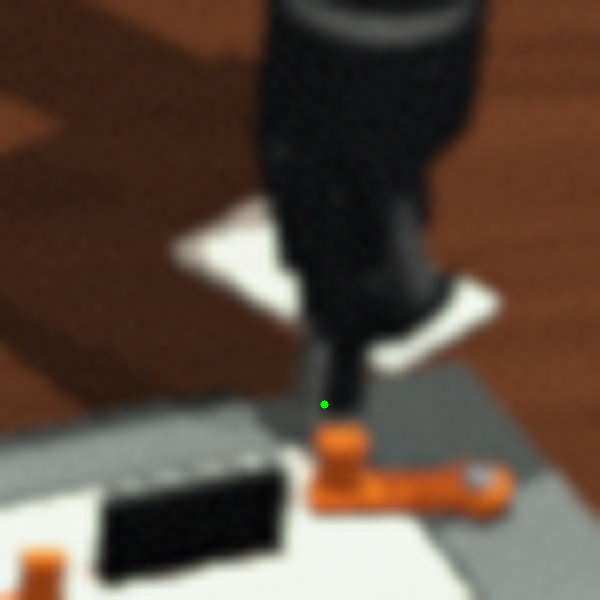

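```bash
python3 - <<'E'
from h import *
print(bot.grip_depth, [a for a in dir(bot) if not a.startswith('_')])
E
```

```text
0.0187 ['PlanningError', 'calibration', 'camera', 'close_job', 'goto_joints', 'grip_depth', 'move_linear', 'move_pose', 'read_clock', 'read_ft_force', 'read_gripper_width', 'read_joint_efforts', 'read_joint_positions', 'read_joint_vel', 'read_moment', 'read_position', 'read_tool_rot', 'search_frame', 'set_gripper', 'solve_ik', 'wait']
```

The fingertip meets the 70 mm deck at a reported z of 0.0496, so the true tips sit 20 mm above the reported TCP. I'll apply that correction and push again.

```bash
echo "DZ=-0.020" >> h.py
cat > push2.py <<'E'
from h import *
p=bot.read_position(); bot.move_linear([p[0],p[1],.12],speed=.25)
for nm,y,th0,fl in(("L",.11,-.24,np.pi),("R",-.11,-.32,0)):
  base=MY+(-np.pi/2 if y>0 else np.pi/2); pv=mpt(0,y)
  def P(th,s,z): 
    a=base+th; return np.r_[pv+.044*u(a)-s*u(a-np.pi/2),z+DZ],quat(a+fl)
  p,q=P(th0,.024,.145); bot.move_pose(p,q)
  p,q=P(th0,.024,.088); hit=bot.move_linear(p,speed=.1,until_force=6)
  print(nm,"descend hit",hit,bot.read_position(),bot.read_clock())
  if hit: raise SystemExit
  for th in np.linspace(th0,-1.6,8):
    p,q=P(th,.016,.088); hit=bot.move_linear(p,speed=.12,rotation=q,until_force=25)
    print(round(th,2),hit,np.round(bot.read_ft_force(),1))
    if hit: break
  p,q=P(th,.024,.088); bot.move_linear(p,speed=.1)
  p[2]=.145+DZ; bot.move_linear(p,speed=.2)
bot.move_pose(np.r_[mpt(-.0,0),.24],quat(MY))
im=bot.camera("top");cv2.imwrite("pics/top2.png",im[:,:,::-1]); 
cv2.imwrite("pics/top2z.png",cv2.resize(im[130:300,140:290,::-1],(529,600),interpolation=cv2.INTER_CUBIC))
im=bot.camera("scene");cv2.imwrite("pics/scene2z.png",cv2.resize(im[150:310,310:500,::-1],(712,600),interpolation=cv2.INTER_CUBIC))
print(bot.read_clock())
E
python3 push2.py
```

```text
L descend hit False [0.46432861 0.28094763 0.06832396] 20.8333
-0.24 False [-0.3 -0.1  1.1]
-0.43 False [-0.  -0.  -0.1]
-0.63 False [0.3 0.2 0.4]
-0.82 False [ 0.3  0.3 -0.4]
-1.02 False [-0.   0.3  0.5]
-1.21 False [-0.4  0.   0.1]
-1.41 False [ 0.2  0.5 -0.4]
-1.6 False [ 0.4 -0.6  0.1]
R descend hit False [0.46626903 0.15678669 0.06829552] 26.2917
-0.32 False [ 0.1 -1.2 -0.3]
-0.5 False [-0.5  0.3 -1.1]
-0.69 False [ 0.5 -0.   0.2]
-0.87 False [ 0.1 -0.2 -0.2]
-1.05 False [0.1 0.  0.1]
-1.23 False [-0.4 -0.2 -0.6]
-1.42 False [-0.3  0.1 -0.3]
-1.6 False [-1.  -0.2  0.4]
30.3083
```

View pics/scene2z.png

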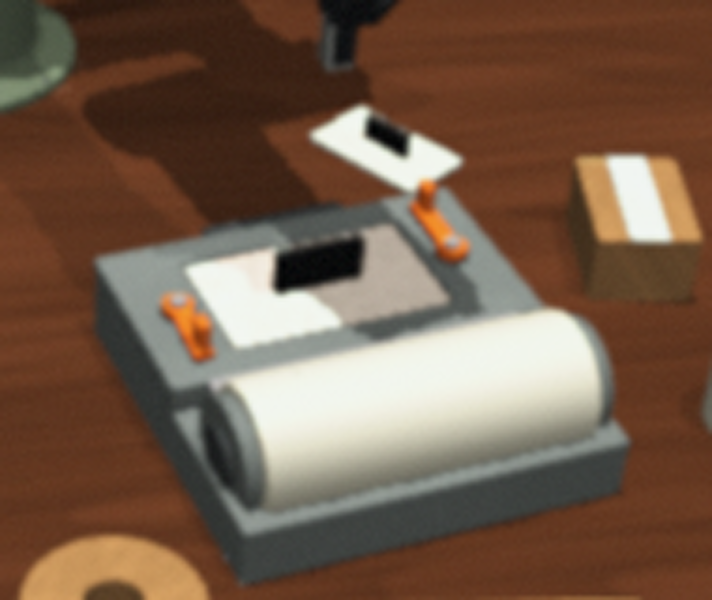

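View pics/top2z.png

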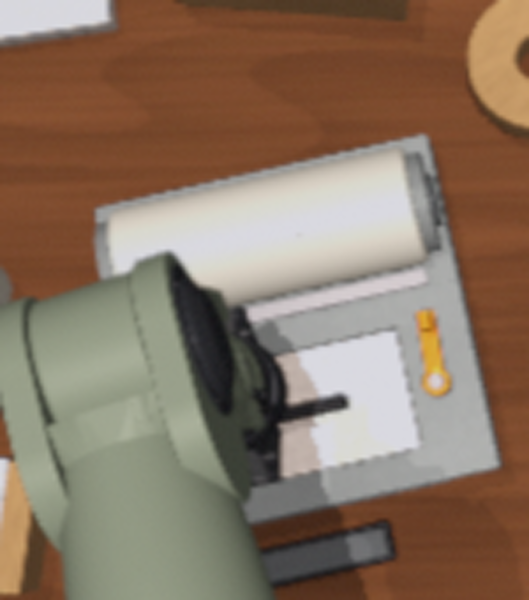

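Both buttons now lie aside: in the scene zoom the left one runs (427,190)–(455,245) and the right one (175,300)–(205,350), both clear of the panel. Next comes the grasp and lift.

```bash
cat > lift.py <<'E'
from h import *
bot.set_gripper(0.55,60)
h=bot.move_linear(np.r_[MC,.079+DZ],speed=.2,until_force=8); print("desc",h,bot.read_position())
bot.set_gripper(0.0,70); print("w",bot.read_gripper_width(),bot.read_ft_force())
h=bot.move_linear(np.r_[MC,.105+DZ],speed=.06,until_force=20); print("lift",h,bot.read_ft_force())
bot.move_linear(np.r_[MC,.30],speed=.25); print(bot.read_gripper_width(),bot.read_ft_force(),bot.read_clock())
im=bot.camera("scene");cv2.imwrite("pics/scene3.png",im[60:310,250:560,::-1])
E
python3 lift.py
```

```text
desc False [0.46400502 0.21817848 0.05986394]
w 0.1257258298764074 [-0.92159224  0.23737557  5.55571071]
lift False [-0.96948761 -0.495038   -3.17846153]
0.1233596879435948 [-0.16388923 -0.7678056  -4.53615368] 33.875
```

View pics/scene3.png

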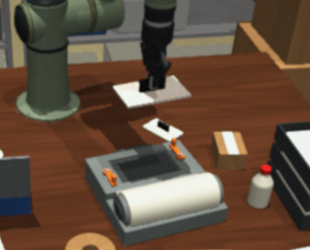

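The panel is lifted level and the opening is empty. Now to carry it over and lower it into the bin.

```bash
cat > place.py <<'E'
from h import *
bot.move_pose(np.r_[BC,.30],quat(BY)); print(bot.read_position(),bot.read_clock())
im=bot.camera("top");cv2.imwrite("pics/top4.png",im[130:370,140:450,::-1])
bot.move_linear(np.r_[BC,.10],speed=.25)
h=bot.move_linear(np.r_[BC,.025],speed=.12,until_force=10); print(h,bot.read_position())
if not h:
  h=bot.move_linear(np.r_[BC,-.006],speed=.04,until_force=4); print(h,bot.read_position(),bot.read_ft_force(),bot.read_clock())
im=bot.camera("scene");cv2.imwrite("pics/scene4.png",cv2.resize(im[100:300,140:340,::-1],(600,600),interpolation=cv2.INTER_CUBIC))
E
python3 place.py
```

```text
[ 0.45390251 -0.2223075   0.29988917] 35.5417
False [ 0.45436724 -0.22371636  0.02584085]
True [ 0.45347072 -0.22312423  0.00267586] [ 0.44443557 -0.29670808  4.56578531] 37.8917
```

View pics/scene4.png

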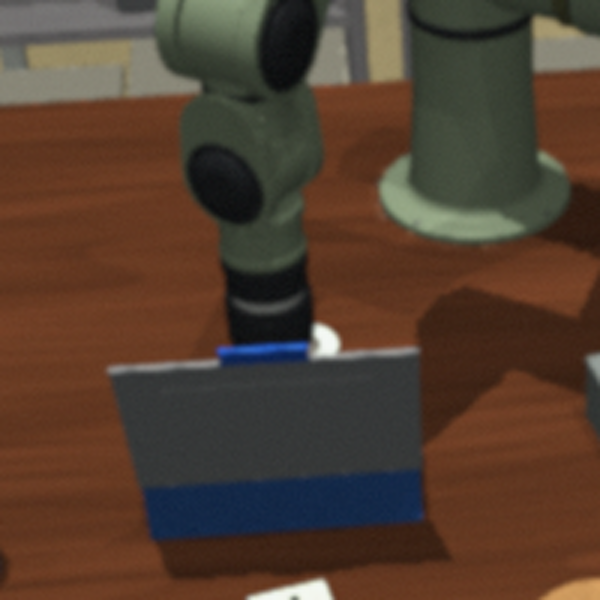

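View pics/top4.png

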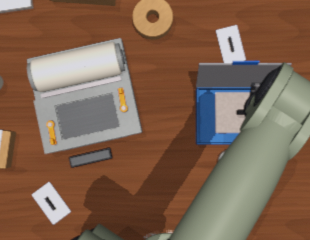

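```bash
cat > rel.py <<'E'
from h import *
bot.set_gripper(0.5); bot.wait(.2)
bot.move_linear(np.r_[BC,.10],speed=.12)
bot.move_linear(np.r_[BC,.30],speed=.3); 
bot.set_gripper(0.0)
bot.move_linear(np.r_[bpt(.20,0),.30],speed=.3); print(bot.read_position(),bot.read_clock())
im=bot.camera("top");cv2.imwrite("pics/top5.png",cv2.resize(im[160:310,310:460,::-1],(600,600),interpolation=cv2.INTER_CUBIC))
print([(d["bbox"],d["confidence"]) for d in bot.search_frame("top","panel_handle")])
E
python3 rel.py
```

```text
[ 0.65299722 -0.22830989  0.29952905] 41.6333
[([353.6, 156.3, 24.3, 30.4], 0.88), ([169.1, 310.7, 40.6, 41.6], 0.67), ([399.3, 255.7, 3.9, 5.5], 0.55)]
```

View pics/top5.png

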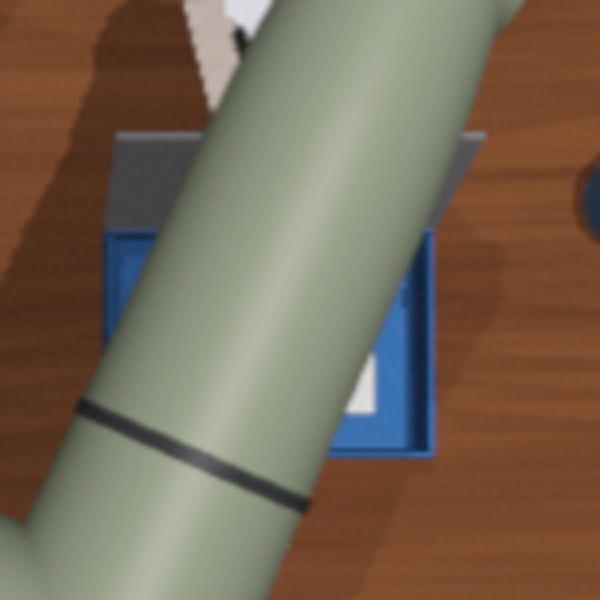

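```bash
python3 - <<'E'
from h import *
bot.move_linear(np.r_[bpt(.20,0),.235],speed=.2)
im=bot.camera("scene");cv2.imwrite("pics/scene5.png",cv2.resize(im[60:340,110:390,::-1],(600,600),interpolation=cv2.INTER_CUBIC))
print(bot.read_ft_force(),bot.read_clock())
E
```

```text
[ 0.53044292 -0.5917388  -0.43857476] 42.2583
```

View pics/scene5.png

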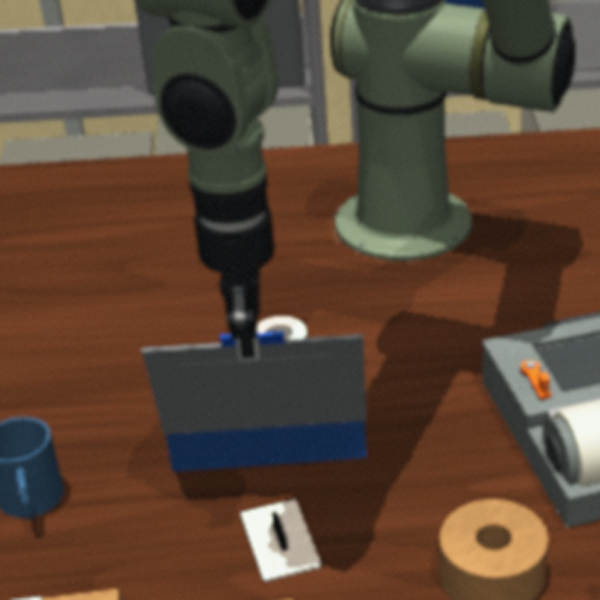

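The shut gripper is behind the lid, with its tip at (248,355) level with the top edge, and the forearm is well above. I'll go slightly lower and push.

```bash
python3 - <<'E'
from h import *
bot.move_linear(np.r_[bpt(.20,0),.190],speed=.15)
h=bot.move_linear(np.r_[bpt(.055,0),.190],speed=.12,until_force=15); print(h,bot.read_position(),bot.read_ft_force())
bot.wait(.6)
p=bot.read_position(); bot.move_linear([p[0],p[1],.25],speed=.2)
im=bot.camera("scene");cv2.imwrite("pics/scene6.png",cv2.resize(im[60:340,110:390,::-1],(600,600),interpolation=cv2.INTER_CUBIC))
print(bot.read_clock())
E
```

```text
False [ 0.50920861 -0.22477914  0.1900904 ] [-0.50465868 -0.81555717 -0.01848709]
45.1667
```

View pics/scene6.png

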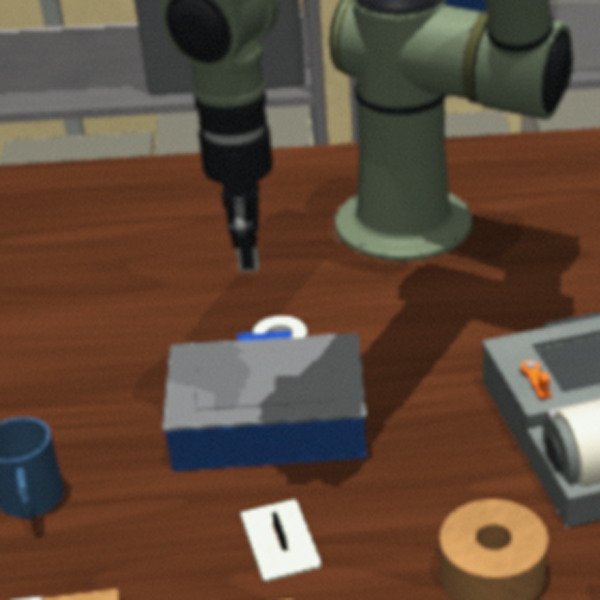

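The lid lies flat on the bin rim, with the tab at (265,335). I'll retract and do a final check.

```bash
python3 - <<'E'
from h import *
bot.goto_joints([-1.434,0.1,-0.193,1.052,0,1.437]) if False else bot.move_linear(np.r_[bpt(-.1,0),.32],speed=.3)
bot.goto_joints([-1.434,0.326,-0.193,1.052,0,1.437])
bot.wait(.3)
im=bot.camera("top")[:,:,::-1].copy();cv2.imwrite("pics/top7.png",im)
L=.186/1
P=[np.r_[bpt(x,y),.069] for x,y in((.083,.122),(.083,-.122),(.083-.186,-.122),(.083-.186,.122))]
c=cv2.resize(im[130:370,140:450],(775,600),interpolation=cv2.INTER_CUBIC)
for q in w2p("top",np.array(P)): cv2.circle(c,tuple(int(v) for v in (q-[140,130])*2.5+1),3,(0,0,255),1)
cv2.imwrite("pics/top7z.png",c); print(bot.read_clock(),bot.read_ft_force())
a=cv2.imread("pics/scene0.png").astype(int); b=bot.camera("scene")[:,:,::-1]; cv2.imwrite("pics/scene7.png",b)
E
```

```text
47.675 [ 0.09335567 -0.55698946 -0.2935834 ]
```

View pics/top7z.png

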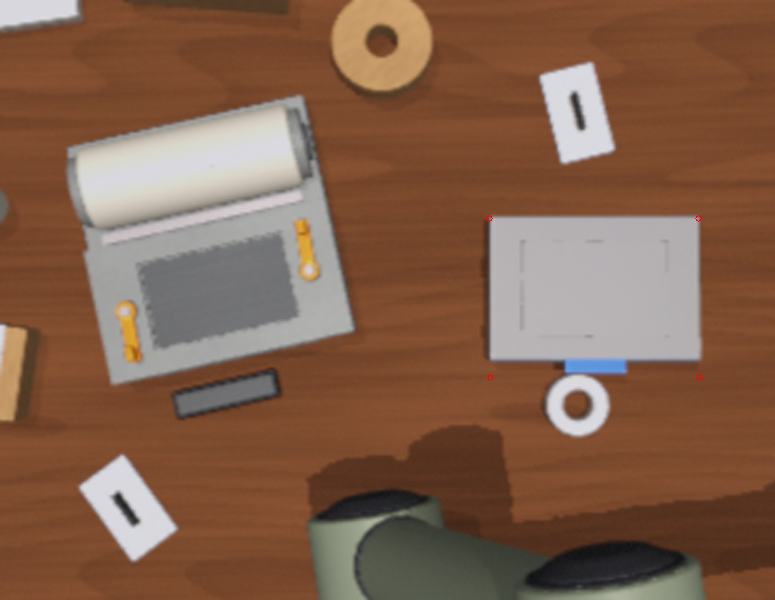

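View pics/scene7.png

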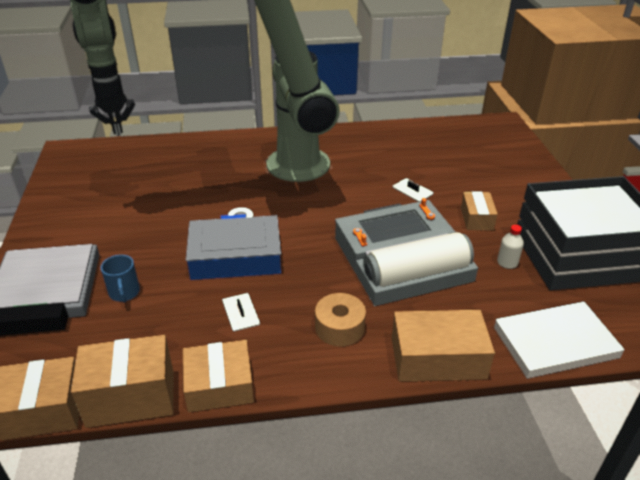

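```bash
python3 - <<'E'
from h import *
bot.close_job()
E
```

```text
the job is handed in; nothing more can be done
```

I turned both turn buttons aside to about -1.6 rad, lifted the large panel out by its handle, lowered it into the bin and let go. Then I swung the lid shut and handed the job in, with the clock at about 48 s of the 72 s allowed.

- **First push missed:** the fingers passed over both lugs without touching them. A touch on the deck showed the real fingertips about 20 mm higher than the reported TCP. I corrected for that and the second pass worked.
- **Panel:** it met the bin floor within 1 mm of the expected height. After release only one corner showed past the arm, lying level, and I had no clear view of the whole panel before shutting the lid.
- **Final pictures:** both buttons lie clear of the empty opening and the lid is flat on the rim. The other things look unmoved from the first pictures, and the arm is clear.
- **Lid check that disagreed:** the lid's front edge, tab included, shows about 7 mm short of where I projected it. Its sides stay parallel in the top view and it lies flat in the scene view, so I took it as shut.

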